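# Latch the sterilising container

## Task

The dental instrument container on the blue mat is packed and its lid is on, but the latch at each end is still standing open. With the fingertips, fold each latch over and press it in until its edge snaps under the lip on the container's base and it lies fully home, so that both ends are latched. Just push and press: do not pick anything up, do not shove the container out of its place, and leave the bottle, the tape roll and the dental mirror where they are.

Things in the scene. Friction and masses are not known exactly. Their poses are not given: they have to be found in the camera images.
- container: Closed aluminium instrument container, teal lid: 130 wide (its x), 300 long (its y), 84 mm high, about 3 kg, standing loose on the grippy 4 mm mat. Origin at the centre of its underside, z up; the left latch is on its +y end, the right latch on its -y end. End walls at y = +-150 mm. The lid is flat but for a round filter cover that rises 8 mm in the middle.
- latch_left (a joint): Angle of the left latch (rad): 0 hangs straight down, home under the lip; pi/2 sticks out level; more leans upward; at most 2.6. Its hinge is stiff (0.03 N m): it stays where left. From 0.23 rad down it meets the sprung lip and must be pushed past it, with about 6 N at its free edge or 10 N at the pad; below 0.12 rad it snaps home and stays. The same at the other end.
- latch_right (a joint): Angle of the right latch (rad), on the container's -y end; as the left one. It stands open at an angle of its own.
- latch_left_hinge (a point): Middle of the left latch's hinge line, which runs along the container's x: at y = +164 mm, 74 mm above the container's underside; axes as the container's. Below it a steel lip, 46 mm wide, stands out 12 mm from the end wall, its underside 32 mm above the container's underside: the tongue of the shut latch lies beneath it.
- latch_right_hinge (a point): Middle of the right latch's hinge line: at y = -164 mm, 74 mm above the container's underside. Axes as the container's.
- latch_left_pad (a point): Centre of the red thumb pad (50 x 26 mm) on the outer face of the left latch, 26 mm from the hinge line; its z axis points to the hinge, its x axis out of the pad. The latch is a flat steel plate 66 mm wide and 3 mm thick that reaches 53 mm from the hinge to its free edge; a rounded tongue points inward 42 mm from the hinge.
- latch_right_pad (a point): The same for the right latch.
- mat: Blue silicone mat, 440 x 600 x 4 mm, fixed on the counter under the container and the bystanders. Origin at the centre of its underside, x along its 440 mm side.
- bottle_mid (a point): White round bottle with a blue cap, 62 mm across and 165 mm high, standing upright; point 80 mm up its axis. To be left alone.
- tape_roll: Roll of beige indicator tape lying flat, 86 mm across, 24 mm high. Origin at the centre of its underside. To be left alone.
- mirror: Steel dental mouth mirror lying on the mat, 170 mm long and 8 mm thick, along its own x. Origin near its middle. To be left alone.

How it is judged (in metres and radians):
At the end, for the whole second after the job is handed in: Both latches are home under their lips (each joint below 0.06 rad), the container stands at rest on the mat within 30 mm of where it was, and the bottle, the tape roll and the mirror are within 20 mm of where they were (value of joint each of latch_left, latch_right below 0.06 rad and distance of container from where it was at the start of the episode below 0.03 m and height (world z) of container below 0.012 m and linear speed of container below 0.01 m/s and distance of each of bottle_mid, tape_roll, mirror from where it was at the start of the episode below 0.02 m); the robot touches nothing.
It fails at once if the container was shoved more than 30 mm (distance of container from where it was at the start of the episode above 0.03 m).
It fails at once if the container was lifted or tipped (height (world z) of container above 0.012 m or angle between container's own z axis and vertical above 0.1 rad).
It fails at once if the bottle was moved, lifted or knocked over (distance of bottle_mid from where it was at the start of the episode above 0.02 m).
It fails at once if the tape roll or the mirror was moved or lifted (distance of any of tape_roll, mirror from where it was at the start of the episode above 0.02 m).
It fails at once if the arm or the gripper's body, not the fingers, pressed on the container or its latches (contact force between the arm and container above 8 N).
It also fails if it takes over 48 s, if anything falls off the work surface, if the arm or the gripper's body presses on something with over 40 N, if the wrist force passes 120 N, or if a joint passes its speed limit or range.

## Robot

A 7-joint arm with a two-finger parallel gripper is mounted at the origin on the work surface. World frame = base frame: x ahead of the robot, y to its left, z up, the work surface at z = 0. Lengths are in mm, angles in rad, forces in N, time in s.
With the tool pointing down it reaches from about 400 to 850 mm from the base axis. Payload 10.4 kg.
Tool frame: the origin (TCP) lies midway between the tips of the shut fingers; the grasp point (between the pads) lies 19 mm behind it; z points along the fingers, y is the line along which they close (so a half turn about z gives the same grasp; the last joint's range is limited). The gripper opens to 87 mm and grips with 3 to 60 N. Pads are 19 mm wide; open, the fingers measure 117 mm over their backs; the gripper's body (75 mm by 190 mm) begins 51 mm behind the grasp point.
Start: joints at [1.291, 0.332, -0.065, 1.46, 0.022, 1.35, -0.088], TCP at [158.763, -604.522, 222.576] pointing down, gripper open.
Joint ranges: [-2.6, 2.6], [-0.5, 2.12], [-1.47, 1.34], [0.16, 2.42], [-1.27, 4.41], [0.06, 2.06], [-2.6, 2.6]. Speed limits (rad/s): [2.22, 2.22, 2.79, 2.79, 3.14, 3.14, 3.14].

## Interface

Orientations are given as a unit quaternion [x, y, z, w].
In Python, from workcell import env gives the robot as it stands.
- The arm moves only by the tool send_rows, never from a script. Its arguments are lists of equal length, an entry for each row: "grip": the closure in counts, from 0 (fully open) to 255 (shut); "xyz": the shift along the tool's x, y, z in mm, a list of three; "rot": the turn, a rotation vector about the tool's x, y, z in degrees, a list of three. A call has 1 to 20 rows; each row is the pose to reach, as a shift and turn from the pose commanded when the call began, along the tool's axes at that moment; what a row does not reach only later rows make up. A row lasts 1/8 s, in which the tool goes at most 62.5 mm and 10.7 degrees, less where a joint would pass 70% of its speed; a pose out of reach is approached as far as the arm can. A call with a gripper value outside its range is refused whole. The fingers move at their own pace and stop on an object; "newtons" is the grip in N (left out, the last holds). Time passes only in rows, so rows that repeat a pose let the fingers close. It gives the time, the measured TCP pose, the force, the opening and the grip force at its end, in the units of the state.
- env.read_state(): the state, without advancing time (a new reading comes with each control period).
- env.snapshot(name): name is "scene" or "side" or "wrist"; returns the picture (384x512x3 uint8, red, green, blue); there is no depth.
- env.camera_model(name): a dict with "fx", "fy", "cx", "cy" (pixels), "k1" (the pictures are not rectified: a ray, as slopes to the right and down, at radius r is drawn at 1 + k1 r^2 times it, then the intrinsics apply), "rvec" (rotation vector, rad) and "tvec" (3), from world to camera coordinates, as OpenCV has them. Camera axes: x right, y down, z forward; pixel columns grow to the right and rows downward; lengths in mm; the calibration is good to about 2 mm. A picture is of the moment at which its call begins: read the wrist's pose just before it. camera_model takes no time and is no camera call; for the wrist camera it gives the pose at the moment of the call.
- env.sign_off(): hands the job in; it is judged then, once.
Trained networks look in the newest picture that a camera, given by its name, has taken for a name from the list of things; names that differ only in an ending like _2 or _b are one class to them, and where a whole thing is asked for, a point or a joint stands for the part that bears it (a point fixed in the world has none). Each returns a list of dicts, best first, with "score" (0 to 1); they miss things now and then, are a little off and sometimes report something else, mostly with a low value. They report only what shows in the picture. A call takes as long as a camera call.
- env.search_frame(camera, name): "location" ([column, row] in pixels, amid what is visible of it).
The state is a dict: "time_s": time; "joint_pos": joint angles; "qvel": joint speeds; "joint_efforts": joint torques, N m; "eef_pos": TCP position; "eef_rot": TCP orientation; "wrist_force": force on the tool from outside, world axes, zero at the start; "wrist_torque": the same for the moment, N m; "grip_width": opening from 0.0 (shut) to 1.0 (fully open); "grasp_force": force on a finger pad.
Only numpy, scipy, OpenCV 4.12 (cv2) and the standard library are available. Lean on these libraries where they do the work, as an engineer would, in place of code of your own. Each camera call takes 0.05 s, during which the arm holds its last target. There are 200 camera calls.

## Working session

There is one attempt and no reset: what is moved stays moved. The work goes in short steps, Python scripts to look and compute and a tool call to move; the robot and the scene stay as the last step left them, time stands still between calls to the robot, and variables do not carry over. Pictures are saved under pics/ and viewed, at most 10 in all, crops included, and the job is handed in when it is done.

Besides the shell and the picture viewer there is one more tool, called after "Emit:" by a JSON object that holds its "method" and its "body", one argument or row to a line. send_rows: Moves the arm, as the interface text tells. Its arguments: {"type":"object","properties":{"grip":{"type":"array"},"xyz":{"type":"array"},"rot":{"type":"array"},"newtons":{"type":"number"}},"required":["grip","xyz","rot"]}

```bash
mkdir -p pics; cat > h.py <<'E'
import numpy as np, cv2
from scipy.spatial.transform import Rotation as R
from workcell import env
def save(cam,name):
    im=env.snapshot(cam); cv2.imwrite(f'pics/{name}.png',im[:,:,::-1]); return im
def proj(cam,P):
    m=env.camera_model(cam) if isinstance(cam,str) else cam
    K=np.array([[m['fx'],0,m['cx']],[0,m['fy'],m['cy']],[0,0,1.]])
    p,_=cv2.projectPoints(np.array(P,float).reshape(-1,3),np.array(m['rvec'],float),np.array(m['tvec'],float),K,np.array([m['k1'],0,0,0.]))
    return p.reshape(-1,2)
def ray(cam,uv):
    m=env.camera_model(cam) if isinstance(cam,str) else cam
    K=np.array([[m['fx'],0,m['cx']],[0,m['fy'],m['cy']],[0,0,1.]])
    s=cv2.undistortPoints(np.array(uv,float).reshape(-1,1,2),K,np.array([m['k1'],0,0,0.])).reshape(-1,2)
    Rm=R.from_rotvec(m['rvec']).as_matrix(); c=-Rm.T@np.array(m['tvec'])
    return c,np.c_[s,np.ones(len(s))]@Rm
def atz(cam,uv,z):
    c,d=ray(cam,uv); return c+d*((z-c[2])/d[:,2])[:,None]
E
python3 - <<'E'
from h import *
a=save('scene','s1'); b=save('side','d1')
for c in('scene','side'):
    m=env.camera_model(c); Rm=R.from_rotvec(m['rvec']).as_matrix(); print(c,-Rm.T@np.array(m['tvec']),Rm[2])
    for n in['container','latch_left_pad','latch_right_pad','bottle_mid','tape_roll','mirror','mat']:
        print(n,[(np.round(x['location']).tolist(),round(x['score'],2)) for x in env.search_frame(c,n)][:3])
cv2.imwrite('pics/both.png',cv2.resize(a,(800,600))[:,:,::-1]);cv2.imwrite('pics/both2.png',cv2.resize(b,(800,600))[:,:,::-1])
s=env.read_state();print(s['eef_pos'],s['eef_rot'],s['time_s'])
E
```

```text
scene [ 778.66362039 -261.29116302  662.95867084] [-0.36331409  0.37569571 -0.85255827]
container [([273.0, 175.0], 0.69), ([213.0, 224.0], 0.69)]
latch_left_pad [([336.0, 116.0], 0.66)]
latch_right_pad [([216.0, 228.0], 0.6), ([277.0, 177.0], 0.58)]
bottle_mid [([212.0, 151.0], 0.61)]
tape_roll [([319.0, 218.0], 0.76), ([212.0, 153.0], 0.31), ([276.0, 177.0], 0.17)]
mirror []
mat [([274.0, 230.0], 0.79)]
side [306.09874023 596.77011337 653.62669828] [ 0.26244142 -0.67098418 -0.69347295]
container [([241.0, 228.0], 0.79)]
latch_left_pad [([200.0, 296.0], 0.73)]
latch_right_pad [([282.0, 137.0], 0.58)]
bottle_mid [([337.0, 203.0], 0.73)]
tape_roll [([179.0, 189.0], 0.95), ([228.0, 307.0], 0.69)]
mirror [([292.0, 290.0], 0.63)]
mat [([227.0, 305.0], 0.87)]
[ 158.77285642 -604.51480662  222.59037636] [9.91768531e-01 1.28043658e-01 1.13350646e-05 5.03008708e-05] 0.8
```

View pics/both.png

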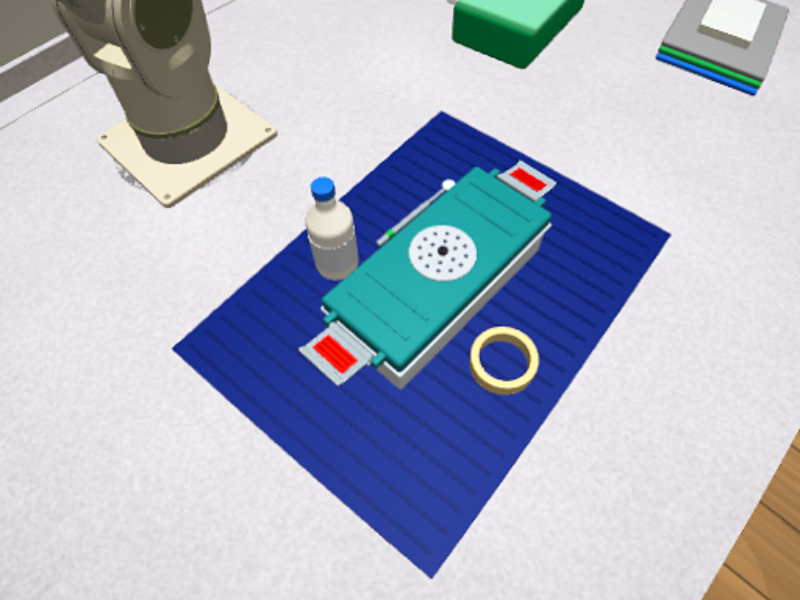

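View pics/both2.png

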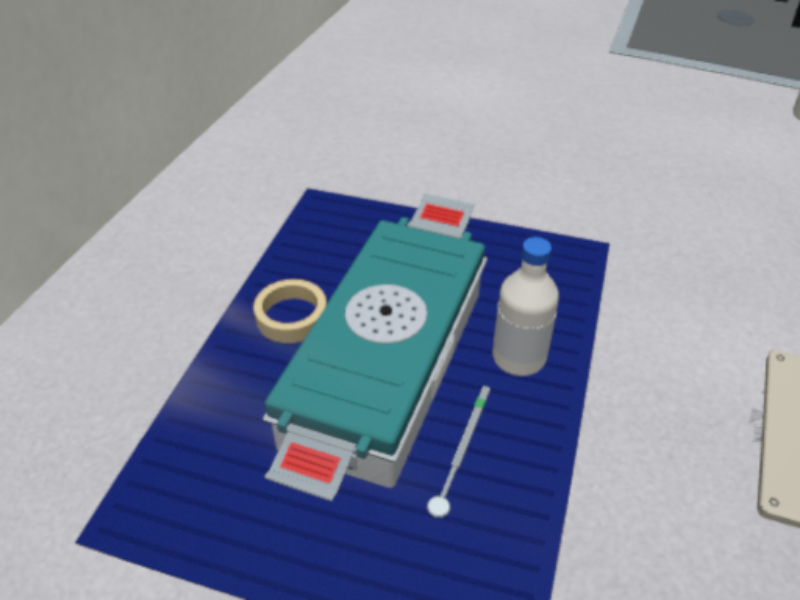

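The scene view shows the left latch at the top (528,180) and the right latch at (335,353). The side view shows the left at (310,462) and the right at (442,215). The bottle stands on the robot side, the tape on the far side, and the mirror near the left end on the robot side. Next I fit the container pose and latch angles.

```bash
cat > fit.py <<'E'
from h import *
from scipy.optimize import least_squares
def reds(im):
    hsv=cv2.cvtColor(im,cv2.COLOR_RGB2HSV)
    m=(((hsv[...,0]<8)|(hsv[...,0]>172))&(hsv[...,1]>150)&(hsv[...,2]>90)).astype(np.uint8)
    m=cv2.morphologyEx(m,cv2.MORPH_CLOSE,np.ones((5,5)))
    n,l,st,c=cv2.connectedComponentsWithStats(m)
    return [(c[i],st[i,4]) for i in range(1,n) if st[i,4]>60]
def pad(s,t,off=3.):
    return np.array([0,s*(164+26*np.sin(t)+off*np.cos(t)),74-26*np.cos(t)+off*np.sin(t)])
def W(p,P): return R.from_euler('z',p[2]).apply(P)+[p[0],p[1],4]
E
python3 - <<'E'
from fit import *
ims={c:cv2.imread(f'pics/{f}.png')[:,:,::-1] for c,f in(('scene','s1'),('side','d1'))}
k=.64
lid={'scene':[(478,168),(550,212),(400,370),(325,300)],'side':[(270,412),(387,450),(483,243),(380,222)]}
# container corners order guess: scene: (-x,+y),(+x,+y),(+x,-y),(-x,-y); side: near-left=+x+y, near-right=-x+y, far-right=-x-y, far-left=+x-y
C={'scene':[(-65,150),(65,150),(65,-150),(-65,-150)],'side':[(65,150),(-65,150),(-65,-150),(65,-150)]}
disc={'scene':(442,252),'side':(386,313)}
r={c:reds(ims[c]) for c in ims}; print(r)
pads={'scene':sorted([x[0] for x in r['scene']],key=lambda q:q[1]),'side':sorted([x[0] for x in r['side']],key=lambda q:-q[1])}
def f(p):
    o=[]
    for c in ims:
        o+=list((proj(c,W(p,np.array([pad(1,p[3]),pad(-1,p[4])])))-np.array(pads[c])).ravel())
        o+=list((proj(c,W(p,np.array([(0,0,92.)])))-np.array(disc[c])*k).ravel())
        o+=list(.4*(proj(c,W(p,np.array([(x,y,84) for x,y in C[c]])))-np.array(lid[c])*k).ravel())
    return np.array(o)
s=least_squares(f,[480,-250,0,1.7,1.7],x_scale=[10,10,.1,.1,.1],loss='soft_l1');p=s.x;print(p,np.round(f(p).reshape(-1,2),1).tolist())
for c in ims: print(c,'pads @z',atz(c,pads[c],78))
for n,P in(('hingeL',(0,164,74)),('hingeR',(0,-164,74)),('padL',pad(1,p[3])),('padR',pad(-1,p[4]))): print(n,W(p,np.array([P])))
print('tape',atz('scene',[(504*k,358*k)],28),atz('side',[(290*k,303*k)],28))
print('bottlecap',atz('scene',[(322*k,183*k)],169),atz('side',[(537*k,243*k)],169))
print('mirror',atz('scene',np.array([(448,185),(380,242)])*k,8),atz('side',np.array([(438,506),(485,390)])*k,8))
E
```

```text
{'scene': [(array([337.65306122, 114.51020408]), np.int32(147)), (array([214.04191617, 226.15568862]), np.int32(334))], 'side': [(array([282.5631068 , 137.09223301]), np.int32(206)), (array([198.09570312, 295.79101562]), np.int32(512))]}
[5.25852503e+02 6.81393236e+01 1.50078467e-02 1.39465133e+00
 1.74573355e+00] [[-0.1, -0.3], [0.0, -0.2], [-0.0, -1.6], [-0.7, -0.7], [0.2, 0.2], [-0.3, -1.5], [-1.1, -0.5], [-0.1, 0.2], [-0.4, 0.2], [-0.6, -2.4], [-1.5, -2.6], [1.4, -2.1], [0.1, 0.2], [-0.1, -0.6]]
scene pads @z [[ 524.37829769  256.4067785    78.        ]
 [ 525.61621171 -119.3765383    78.        ]]
side pads @z [[ 522.38205793  258.78882914   78.        ]
 [ 531.04580918 -131.31474499   78.        ]]
hingeL [[523.3913081  232.12085462  78.        ]]
hingeR [[528.31369703 -95.84220746  78.        ]]
padL [[522.99926688 258.24130936  76.39745582]]
padR [[ 528.69009523 -120.9204181    85.47941679]]
tape [[664.22295252  34.9938042   28.        ]] [[661.67202375  35.07439091  28.        ]]
bottlecap [[387.98514856   1.06181458 169.        ]] [[390.77841645  -6.56849264 169.        ]]
mirror [[409.9793353  220.48444563   8.        ]
 [411.04227112  66.77624281   8.        ]] [[411.37030078 218.03104018   8.        ]
 [411.12727391  62.40945211   8.        ]]
```

Emit:
{"method": "send_rows", "body": {
  "grip": [255,255,255,255,255,255,255,255,255,255,255,255,255,255],
  "newtons": 20,
  "xyz": [
    [40,-30,0],
    [85,-65,0],
    [130,-99,0],
    [175,-133,0],
    [220,-167,0],
    [265,-201,0],
    [310,-236,0],
    [355,-270,0],
    [400,-304,20],
    [440,-335,40],
    [477,-363,60],
    [477,-363,72],
    [477,-363,72],
    [477,-363,72]
  ],
  "rot": [
    [0,0,2],
    [0,0,4],
    [0,0,6],
    [0,0,8],
    [0,0,10],
    [0,0,12],
    [0,0,13.8],
    [0,0,13.8],
    [0,0,13.8],
    [0,0,13.8],
    [0,0,13.8],
    [0,0,13.8],
    [0,0,13.8],
    [0,0,13.8]
  ]
}}

```text
time_s: 2.55
eef_pos: [527.7, -133.7, 151.2]
eef_rot: [1.0, 0.007, 0.0, 0.0]
wrist_force: [-1.0, -0.4, -0.4]
grip_width: 0.008
grasp_force: 0.0
```

```bash
python3 - <<'E'
from h import *
a=save('scene','s2'); b=save('side','d2')
cv2.imwrite('pics/v3.png',np.hstack([a[:,56:456],b[:,56:456]])[:,:,::-1])
s=env.read_state();print(s['eef_pos'],s['eef_rot'],s['grip_width'],s['wrist_force'])
E
```

```text
[ 527.9305288  -133.45394034  151.41708132] [9.99974597e-01 7.09013623e-03 5.72943275e-04 4.55163034e-04] 0.004676559682615631 [ 0.30418828  0.13307781 -0.35642024]
```

View pics/v3.png

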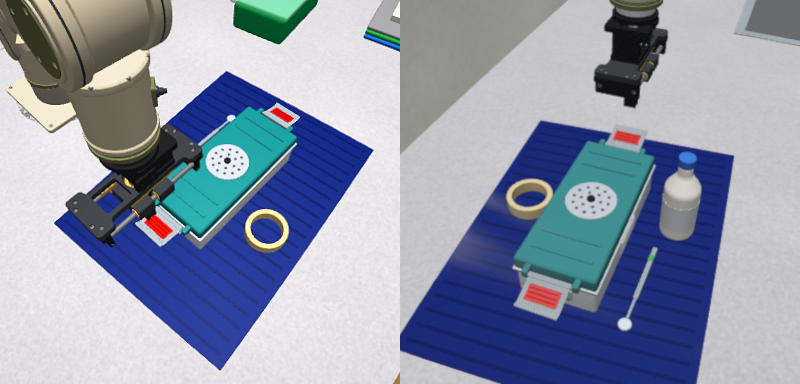

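The arm is over the right latch, with the bottle and container clear. Now pressing the right latch down.

Emit:
{"method": "send_rows", "body": {
  "grip": [255,255,255,255,255,255,255,255,255,255,255,255],
  "xyz": [
    [0,0,20],
    [0,0,40],
    [0,0,55],
    [0,0,64],
    [0,0,72],
    [0,0,80],
    [0,0,88],
    [0,0,96],
    [0,0,104],
    [0,0,111],
    [0,0,111],
    [0,0,111]
  ],
  "rot": [
    [0,0,0],
    [0,0,0],
    [0,0,0],
    [0,0,0],
    [0,0,0],
    [0,0,0],
    [0,0,0],
    [0,0,0],
    [0,0,0],
    [0,0,0],
    [0,0,0],
    [0,0,0]
  ]
}}

```text
time_s: 4.15
eef_pos: [528.0, -132.3, 39.6]
eef_rot: [1.0, 0.008, 0.0, 0.0]
wrist_force: [-0.1, -0.4, -0.2]
grip_width: 0.006
grasp_force: 0.0
```

Emit:
{"method": "send_rows", "body": {
  "grip": [255,255,255,255,255,255],
  "xyz": [
    [0,-3,0],
    [0,-6,0],
    [0,-9,0],
    [0,-11,0],
    [0,-13,0],
    [0,-13,0]
  ],
  "rot": [
    [0,0,0],
    [0,0,0],
    [0,0,0],
    [0,0,0],
    [0,0,0],
    [0,0,0]
  ]
}}

```text
time_s: 4.9
eef_pos: [527.7, -119.0, 39.5]
eef_rot: [1.0, 0.008, -0.0, -0.0]
wrist_force: [-0.1, -0.9, 1.4]
grip_width: 0.004
grasp_force: 0.0
```

```bash
python3 - <<'E'
from h import *
a=save('scene','s4'); b=save('side','d4')
cv2.imwrite('pics/v4.png',np.hstack([cv2.resize(a[150:300,120:320],(400,300)),cv2.resize(b[80:230,180:380],(400,300))])[:,:,::-1])
s=env.read_state();print(s['eef_pos'],s['wrist_force'])
E
```

```text
[ 527.72748172 -119.17126607   39.54620426] [ 0.82283073  0.55698255 -0.45236034]
```

View pics/v4.png

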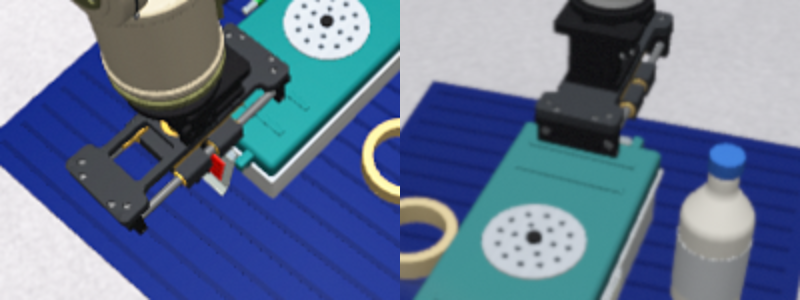

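The right latch is folded most of the way, and its pad shows at (217,165) in the left crop. Body clearance over the lid is fine. Continuing the push in small steps.

Emit:
{"method": "send_rows", "body": {
  "grip": [255,255,255,255,255],
  "xyz": [
    [0,-1,0],
    [0,-2,0],
    [0,-3,0],
    [0,-4,0],
    [0,-4,0]
  ],
  "rot": [
    [0,0,0],
    [0,0,0],
    [0,0,0],
    [0,0,0],
    [0,0,0]
  ]
}}

```text
time_s: 5.62
eef_pos: [527.6, -115.2, 39.5]
eef_rot: [1.0, 0.008, -0.0, 0.0]
wrist_force: [-0.8, -1.7, -0.4]
grip_width: 0.005
grasp_force: 0.3
```

Emit:
{"method": "send_rows", "body": {
  "grip": [255,255,255,255],
  "xyz": [
    [0,-1,0],
    [0,-2,0],
    [0,-3,0],
    [0,-3,0]
  ],
  "rot": [
    [0,0,0],
    [0,0,0],
    [0,0,0],
    [0,0,0]
  ]
}}

```text
time_s: 6.12
eef_pos: [527.5, -114.0, 39.4]
eef_rot: [1.0, 0.007, 0.0, 0.001]
wrist_force: [0.4, -6.9, -2.8]
grip_width: 0.004
grasp_force: 3.1
```

Emit:
{"method": "send_rows", "body": {
  "grip": [255,255,255,255],
  "xyz": [
    [0,-1,0],
    [0,-2,0],
    [0,-2,0],
    [0,-2,0]
  ],
  "rot": [
    [0,0,0],
    [0,0,0],
    [0,0,0],
    [0,0,0]
  ]
}}

```text
time_s: 6.62
eef_pos: [527.4, -110.6, 39.5]
eef_rot: [1.0, 0.008, -0.0, 0.0]
wrist_force: [-0.6, -3.9, -1.6]
grip_width: 0.005
grasp_force: 1.9
```

Emit:
{"method": "send_rows", "body": {
  "grip": [255,255,255,255],
  "xyz": [
    [0,-1,0],
    [0,-2,0],
    [0,-2,0],
    [0,-2,0]
  ],
  "rot": [
    [0,0,0],
    [0,0,0],
    [0,0,0],
    [0,0,0]
  ]
}}

```text
time_s: 7.12
eef_pos: [527.4, -110.2, 39.6]
eef_rot: [1.0, 0.007, -0.0, 0.001]
wrist_force: [0.1, -9.3, -2.5]
grip_width: 0.005
grasp_force: 4.3
```

Emit:
{"method": "send_rows", "body": {
  "grip": [255,255,255,255],
  "xyz": [
    [0,-1,0],
    [0,-2,0],
    [0,-2,0],
    [0,-2,0]
  ],
  "rot": [
    [0,0,0],
    [0,0,0],
    [0,0,0],
    [0,0,0]
  ]
}}

```text
time_s: 7.62
eef_pos: [527.3, -110.0, 39.6]
eef_rot: [1.0, 0.006, 0.0, 0.002]
wrist_force: [1.0, -13.9, -2.6]
grip_width: 0.006
grasp_force: 7.0
```

It snapped (force dropped, then went rigid at y=-110). Backing off, rising high over the bottle, and moving to the left end.

Emit:
{"method": "send_rows", "body": {
  "grip": [255,255,255,255,255,255,255,255,255,255,255,255,255,255,255,255,255,255],
  "xyz": [
    [0,12,0],
    [0,25,0],
    [0,25,-50],
    [0,25,-100],
    [0,25,-150],
    [0,25,-200],
    [0,-20,-200],
    [0,-65,-200],
    [0,-110,-200],
    [0,-155,-200],
    [-2,-200,-200],
    [-4,-245,-200],
    [-4,-290,-200],
    [-4,-335,-200],
    [-4,-374,-180],
    [-4,-374,-140],
    [-4,-374,-110],
    [-4,-374,-110]
  ],
  "rot": [
    [0,0,0],
    [0,0,0],
    [0,0,0],
    [0,0,0],
    [0,0,0],
    [0,0,0],
    [0,0,0],
    [0,0,0],
    [0,0,0],
    [0,0,0],
    [0,0,0],
    [0,0,0],
    [0,0,0],
    [0,0,0],
    [0,0,0],
    [0,0,0],
    [0,0,0],
    [0,0,0]
  ]
}}

```text
time_s: 9.88
eef_pos: [516.4, 266.9, 147.6]
eef_rot: [1.0, 0.008, -0.002, 0.001]
wrist_force: [-1.0, -0.3, 1.1]
grip_width: 0.007
grasp_force: 0.0
```

```bash
python3 - <<'E'
from h import *
a=save('scene','s5'); b=save('side','d5')
cv2.imwrite('pics/v5.png',np.hstack([cv2.resize(a[70:270,120:380],(400,308)),cv2.resize(b[100:300,160:420],(400,308))])[:,:,::-1])
s=env.read_state();print(s['eef_pos'],s['eef_rot'],s['wrist_force'])
E
```

```text
[517.94290714 267.90431947 150.66076563] [ 9.99967964e-01  7.98933638e-03  3.09916125e-04 -3.80504919e-04] [ 1.03001196  1.16965251 -0.09327107]
```

View pics/v5.png

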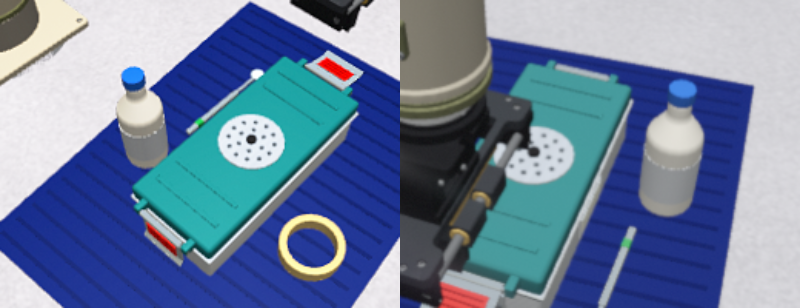

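The right latch now hangs down at the wall (pad at (163,238) left crop), and nothing else moved. Now the left latch: descend.

Emit:
{"method": "send_rows", "body": {
  "grip": [255,255,255,255,255,255,255,255,255,255,255,255,255],
  "xyz": [
    [5,0,20],
    [5,0,40],
    [5,0,55],
    [5,0,64],
    [5,0,72],
    [5,0,80],
    [5,0,88],
    [5,0,96],
    [5,0,104],
    [5,0,111],
    [5,0,111],
    [5,0,111],
    [5,0,111]
  ],
  "rot": [
    [0,0,0],
    [0,0,0],
    [0,0,0],
    [0,0,0],
    [0,0,0],
    [0,0,0],
    [0,0,0],
    [0,0,0],
    [0,0,0],
    [0,0,0],
    [0,0,0],
    [0,0,0],
    [0,0,0]
  ]
}}

```text
time_s: 11.6
eef_pos: [522.7, 267.7, 38.8]
eef_rot: [1.0, 0.008, 0.0, -0.0]
wrist_force: [-0.5, -0.4, -0.0]
grip_width: 0.003
grasp_force: 0.0
```

Emit:
{"method": "send_rows", "body": {
  "grip": [255,255,255,255,255,255,255,255],
  "xyz": [
    [0,3,0],
    [0,6,0],
    [0,9,0],
    [0,12,0],
    [0,14,0],
    [0,16,0],
    [0,17,0],
    [0,17,0]
  ],
  "rot": [
    [0,0,0],
    [0,0,0],
    [0,0,0],
    [0,0,0],
    [0,0,0],
    [0,0,0],
    [0,0,0],
    [0,0,0]
  ]
}}

```text
time_s: 12.6
eef_pos: [522.8, 250.9, 38.6]
eef_rot: [1.0, 0.008, 0.0, -0.0]
wrist_force: [0.5, 1.0, -0.5]
grip_width: 0.007
grasp_force: 0.8
```

Emit:
{"method": "send_rows", "body": {
  "grip": [255,255,255,255],
  "xyz": [
    [0,1,0],
    [0,2,0],
    [0,3,0],
    [0,3,0]
  ],
  "rot": [
    [0,0,0],
    [0,0,0],
    [0,0,0],
    [0,0,0]
  ]
}}

```text
time_s: 13.1
eef_pos: [522.7, 249.4, 38.7]
eef_rot: [1.0, 0.009, 0.0, -0.001]
wrist_force: [0.8, 6.6, -2.7]
grip_width: 0.005
grasp_force: 3.2
```

Emit:
{"method": "send_rows", "body": {
  "grip": [255,255,255,255],
  "xyz": [
    [0,1,0],
    [0,2,0],
    [0,2,0],
    [0,2,0]
  ],
  "rot": [
    [0,0,0],
    [0,0,0],
    [0,0,0],
    [0,0,0]
  ]
}}

```text
time_s: 13.6
eef_pos: [522.6, 246.3, 38.5]
eef_rot: [1.0, 0.008, -0.0, -0.0]
wrist_force: [-1.1, 4.9, -2.0]
grip_width: 0.009
grasp_force: 2.4
```

Emit:
{"method": "send_rows", "body": {
  "grip": [255,255,255,255],
  "xyz": [
    [0,1,0],
    [0,2,0],
    [0,2,0],
    [0,2,0]
  ],
  "rot": [
    [0,0,0],
    [0,0,0],
    [0,0,0],
    [0,0,0]
  ]
}}

```text
time_s: 14.1
eef_pos: [522.6, 246.2, 38.7]
eef_rot: [1.0, 0.009, 0.0, -0.002]
wrist_force: [0.7, 11.2, -5.6]
grip_width: 0.008
grasp_force: 5.0
```

Emit:
{"method": "send_rows", "body": {
  "grip": [255,255,255,255],
  "xyz": [
    [0,1,0],
    [0,2,0],
    [0,2,0],
    [0,2,0]
  ],
  "rot": [
    [0,0,0],
    [0,0,0],
    [0,0,0],
    [0,0,0]
  ]
}}

```text
time_s: 14.6
eef_pos: [522.3, 245.2, 38.9]
eef_rot: [1.0, 0.009, 0.0, -0.002]
wrist_force: [0.7, 13.9, -4.7]
grip_width: 0.004
grasp_force: 6.4
```

Same snap signature. Backing off, rising, and checking.

Emit:
{"method": "send_rows", "body": {
  "grip": [255,255,255,255,255,255,255,255,255,255,255,255],
  "xyz": [
    [0,-12,0],
    [0,-25,0],
    [0,-25,-50],
    [0,-25,-100],
    [0,-25,-150],
    [0,-25,-200],
    [0,-60,-220],
    [0,-110,-220],
    [0,-160,-220],
    [0,-210,-220],
    [0,-210,-220],
    [0,-210,-220]
  ],
  "rot": [
    [0,0,0],
    [0,0,0],
    [0,0,0],
    [0,0,0],
    [0,0,0],
    [0,0,0],
    [0,0,0],
    [0,0,0],
    [0,0,0],
    [0,0,0],
    [0,0,0],
    [0,0,0]
  ]
}}

```text
time_s: 16.1
eef_pos: [519.8, 451.4, 258.2]
eef_rot: [1.0, 0.008, 0.0, 0.001]
wrist_force: [0.4, 0.2, 1.3]
grip_width: 0.008
grasp_force: 0.0
```

```bash
python3 - <<'E'
from fit import *
a=save('scene','s6'); b=save('side','d6')
cv2.imwrite('pics/v6.png',np.hstack([cv2.resize(a[100:270,140:380],(400,283)),cv2.resize(b[100:360,140:380],(400,433))[:283*0+433][150:433]])[:,:,::-1])
p=[525.85,68.14,.015]
for c,i in(('scene',a),('side',b)):
    print(c,reds(i)); print([(t,np.round(proj(c,W(p,np.array([pad(1,t),pad(-1,t)]))),1).tolist()) for t in(0,.12,.25)])
s=env.read_state();print(s['time_s'],s['eef_pos'],s['wrist_force'])
E
```

```text
scene [(array([224.69902913, 225.09708738]), np.int32(103))]
[(0, [[329.7, 127.2], [224.5, 225.8]]), (0.12, [[330.5, 126.3], [223.3, 226.8]]), (0.25, [[331.4, 125.2], [222.0, 227.7]])]
side [(array([206.57377049, 291.38114754]), np.int32(244))]
[(0, [[206.0, 293.2], [277.9, 157.7]]), (0.12, [[205.1, 294.6], [278.4, 156.5]]), (0.25, [[204.1, 296.0], [279.0, 155.1]])]
16.2 [520.53408705 450.32799707 258.6683287 ] [0.39656792 0.60403596 0.60276644]
```

View pics/v6.png

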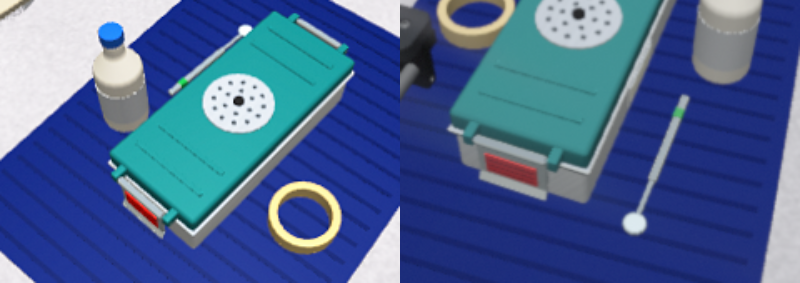

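Both latches lie flat against the end walls: the right pad is at (143,207) in the left crop and the left pad at (512,168) in the right crop. Their measured red centres match the 0 rad prediction, and the container and bystanders have not moved. Handing in.

```bash
python3 -c "
from workcell import env
print(env.sign_off())"
```

```text
the job is handed in; nothing more can be done
None
```

Both latches are folded over and snapped home as far as the force readings and final pictures show; the container, bottle, tape roll and mirror look unmoved, and the job was handed in at about 16 s with no verdict returned.

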